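# Seat a test bar in the bench screw clamp and snug it by feel

## Task

Push the metal test bar along its channel until its inner end sits fully home against the clamp's column, then turn the crank clockwise until the rubber pad meets the bar and snug it by feel: firmly held, with the push needed at the crank grip clearly up on its free-running push (about 3 to 4 N more), but not over-tightened, which would mark the bar. Then let go of everything, leaving the bar clamped and home, and do not disturb the tube rack, the balance or the notebook.

Things in the scene. Friction and masses are not known exactly. Their poses are not given: they have to be found in the camera images.
- clamp: Grey cast C-shaped screw clamp, fixed. Origin on the bench top under the vertical spindle axis, z up, +x from that axis to the column. Base plate x -80..100, y -50..50, 15 mm thick. Two rails (inner faces y = -22, 22, x -70..40 mm, 12 mm high) form the bar's channel. Overhead arm 36 mm wide, 92..122 mm above the bench, from the column to 22 mm past the axis.
- stop (a point): Fixed: centre of the strip of the column's front face that stops the bar (clamp x = 50 mm, 27.5 mm above the bench). The column is 40 mm deep, 50 mm wide and 118 mm tall.
- bar: Loose plain aluminium test bar 160 x 40 x 25 mm, 0.32 to 0.54 kg, lying on the base plate between the rails (2 mm play each side), its x along the clamp's x. Origin: centre of its underside. Starts 12 to 28 mm short of the stop; home, its centre is at clamp x = -30 mm. Sliding it takes 1 to 6 N.
- bar_outer (a point): Centre of the bar's outer end face, which points away from the column: 40 mm wide, 15 to 40 mm above the bench. It overhangs the base plate by 30 mm when home (clamp x = -110 mm); only the bench, 15 mm lower, is under it.
- bar_inner (a point): Centre of the bar's inner end face, under the overhead arm, that must meet the stop.
- spindle: Upright 16 mm steel screw with a rubber-faced foot (32 mm) below. Origin: lower end of the rod, on the axis. Sinks 2.55 mm per rad of clockwise crank (seen from above). The rubber face is 16 to 20 mm below this origin, differing each time, not measured; at first 3 to 14 mm above the bar. The rubber is stiff: 0.4 rad past contact is snug. Self-locking: stays where left.
- crank_axis (a point): Point on the spindle axis at the level of the crank's top face (where the grip begins), sinking with it. The flat dark steel crank sweeps 55 mm around it; nothing there stands higher than the crank but the grip.
- knob (a point): Centre of the crank's grip: upright black cylinder, diameter 22, 42 mm tall, 45 mm from the spindle axis, 0.17 to 0.18 m above the bench, spinning freely: no hand yaw needed. Turning free takes about 5.5 N along the circle while moving, near 0 once stopped; after contact both rise 1 N per 17.6 N of clamping force. Snug: 3 to 4 N more; under 1.7 loose, over 6.2 marks the bar.
- rack: Bystander: metal test-tube rack with six empty glass tubes, 70 x 200 mm, 120 mm tall; origin at the centre of its underside.
- balance: Bystander: white electronic balance with a steel pan, 190 x 200 mm, 60 mm tall; origin at the centre of its underside.
- notebook: Bystander: spiral notebook with a pen on it, 210 x 150 mm, 24 mm tall; origin at the centre of its underside.

How it is judged:
On the way, in this order (a step that is already met when the one before it is completed fails the run):
1. the bar is pushed home against the column while the pad is still clear of it (x of bar_inner in the frame of clamp between 0.047 and 0.053 m and y of bar_inner in the frame of clamp between -0.006 and 0.006 m and angle between bar's own z axis and vertical below 0.05 rad and contact force between bar and spindle below 1 N), for 0.2 s.
2. the pad is screwed down onto the bar and snug (x of bar_inner in the frame of clamp between 0.047 and 0.053 m and y of bar_inner in the frame of clamp between -0.006 and 0.006 m and angle between bar's own z axis and vertical below 0.05 rad and contact force between bar and spindle above 30 N), for 0.2 s.
At the end, for the whole second after the job is handed in: The bar's inner end is within 3 mm of the column face, lying flat between the rails; the pad presses on it with 30 to 110 N; bar and spindle are at rest (all of step 2 and contact force between bar and spindle below 110 N and linear speed of bar below 0.01 m/s and linear speed of spindle below 0.002 m/s); the robot touches nothing.
It fails at once if the bar is clamped with more than 110 N (marked) (contact force between bar and spindle above 110 N).
It fails at once if the rack is shifted by more than 20 mm (distance of rack from where it was at the start of the episode above 0.02 m).
It fails at once if the balance is shifted by more than 20 mm (distance of balance from where it was at the start of the episode above 0.02 m).
It fails at once if the notebook is shifted by more than 20 mm (distance of notebook from where it was at the start of the episode above 0.02 m).
It also fails if it takes over 72 s, if anything falls off the work surface, if the arm or the gripper's body presses on something with over 40 N, if the wrist force passes 120 N, or if a joint passes its speed limit or range.

## Robot

A 6-joint arm with a two-finger parallel gripper is mounted at the origin on the work surface. World frame = base frame: x ahead of the robot, y to its left, z up, the work surface at z = 0. Lengths are in m, angles in rad, forces in N, time in s.
With the tool pointing down it reaches from about 0.425 to 0.95 m from the base axis. Payload 14.7 kg.
Tool frame: the origin (TCP) lies midway between the tips of the shut fingers; the grasp point (between the pads) lies 19 mm behind it (hold_point_z is the distance from the TCP to the grasp point, in m); y points along the fingers, x is the direction in which the jaws open and shut, and the axes are right-handed (so a half turn about y gives the same grasp; the last joint's range is limited). The gripper opens to 85 mm and grips with 20 to 120 N. Pads are 22 mm wide; open, the fingers measure 114 mm over their backs; the gripper's body (76 mm by 85 mm) begins 54 mm behind the grasp point. The pads swing forward as they close: fully open they stand 13 mm farther back than shut.
Start: joints at [1.059, 0.48, 1.596, -0, 1.065, -0.047], TCP at [0.291, 0.581, 0.231] pointing down, gripper open.
Joint ranges: [-2.75, 2.75], [-0.82, 2.05], [0.23, 2.67], [-1.56, 4.7], [0.09, 2.69], [-2.92, 2.92]. Speed limits (rad/s): [1.89, 1.89, 2.39, 3.01, 3.01, 3.01].

## Interface

Orientations are given as a unit quaternion [x, y, z, w].
In Python, from station import observe, get_image, finish_job, cut_out, landmark_of, hold_point_z gives the robot as it stands. The module is installed in compiled form; this text tells all that it offers.
- The arm moves only by the tool step_arm, never from a script. Its argument "deltas" is a list of rows, each an object of numbers: "x", "y", "z": the shift along the tool's x, y, z in cm; "ax", "ay", "az": the turn, a rotation vector about the tool's x, y, z in rad. In form: [{"x": .., "y": .., "z": .., "ax": .., "ay": .., "az": ..}, ...]. A call has 1 to 5 rows; each row shifts and turns the commanded pose from where the row before left it, along the tool's axes as they then stand; what a row does not reach is not made up. A row lasts 1/8 s, in which the tool goes at most 62.5 mm and 10.7 degrees, less where a joint would pass 70% of its speed; a pose out of reach is approached as far as the arm can. A call with a gripper value outside its range is refused whole. "gripper" is the finger opening in cm, from 0 to 8.54, set as the call begins (left out, the last holds). The fingers move at their own pace and stop on an object; the grip force is fixed at half the most. Time passes only in rows, so rows that do not move let the fingers close. It gives the time, the measured TCP pose, the force and the opening at its end, in the units of the state.
- observe(): the state, without advancing time (a new reading comes with each control period).
- get_image(name): name is "side" or "top" or "wrist"; returns a dict with "image" (480x640x3 uint8, red, green, blue), "intrinsics" (3x3 intrinsics, pixels), "origin" and "attitude" of the camera in the world. Camera axes: x right, y up, looking along -z (the intrinsics and any distortion apply to the point x, -y, -z); pixel columns grow to the right and rows downward; lengths in m; the calibration is good to about 2 mm. A picture is of the moment at which its call begins. There is no depth.
- finish_job(): hands the job in, once; it reports no verdict.
Trained networks look in a picture, given as the dict that the camera call returned (one of the last four; its "shot" number tells which), for a name from the list of things; names that differ only in an ending like _2 or _b are one class to them, and where a whole thing is asked for, a point or a joint stands for the part that bears it (a point fixed in the world has none). Each returns a list of dicts, best first, with "score" (0 to 1); they miss things now and then, are a little off and sometimes report something else, mostly with a low value. They report only what shows in the picture. A call takes as long as a camera call.
- cut_out(thing, picture): "mask" (480x640 bool, what is visible of it) and "box" ([left, top, right, bottom] in pixels, round what is visible of it).
- landmark_of(thing, picture): "location" ([column, row] in pixels: a listed point, or the origin of a listed thing).
The state is a dict: "time": time; "joint_positions": joint angles; "qvel": joint speeds; "effort": joint torques, N m; "position": TCP position; "orientation": TCP orientation; "ft_force": force on the tool from outside, world axes, zero at the start; "ft_torque": the same for the moment, N m; "finger_gap": finger opening in m.
Only numpy, scipy, OpenCV 4.12 (cv2) and the standard library are available. Lean on these libraries where they do the work, as an engineer would, in place of code of your own. Each camera call takes 0.05 s, during which the arm holds its last target.

## Working session

There is one attempt and no reset: what is moved stays moved. The work goes in short steps, Python scripts to look and compute and a tool call to move; the robot and the scene stay as the last step left them, time stands still between calls to the robot, and variables do not carry over. Pictures are saved under pics/ and viewed, and the job is handed in when it is done.

Besides the shell and the picture viewer there is one more tool, called after "Emit:" by a JSON object that holds its "method" and its "body", one argument or row to a line. step_arm: Moves the arm, as the interface text tells. Its arguments: {"type":"object","properties":{"deltas":{"type":"array","items":{"type":"object","properties":{"x":{"type":"number"},"y":{"type":"number"},"z":{"type":"number"},"ax":{"type":"number"},"ay":{"type":"number"},"az":{"type":"number"}}}},"gripper":{"type":"number"}},"required":["deltas"]}

```bash
mkdir -p pics
cat > h.py <<'E'
import numpy as np, cv2
from station import *
def shot(n,f):
    p=get_image(n); cv2.imwrite('pics/'+f,cv2.cvtColor(p['image'],cv2.COLOR_RGB2BGR)); return p
def R(p):
    a=np.array(p['attitude'],float)
    if a.shape==(3,3): return a
    from scipy.spatial.transform import Rotation as Ro
    return Ro.from_quat(a).as_matrix()
def ray(p,uv):
    K=np.array(p['intrinsics']); d=np.linalg.solve(K,[uv[0],uv[1],1.]); d=R(p)@np.array([d[0],-d[1],-d[2]])
    return np.array(p['origin']),d/np.linalg.norm(d)
def onz(p,uv,z):
    o,d=ray(p,uv); return o+d*(z-o[2])/d[2]
def tri(L):
    A=0;b=0;I=np.eye(3)
    for p,uv in L:
        o,d=ray(p,uv);M=I-np.outer(d,d);A=A+M;b=b+M@o
    x=np.linalg.solve(A,b); res=[np.linalg.norm((I-np.outer(ray(p,uv)[1],ray(p,uv)[1]))@(x-ray(p,uv)[0])) for p,uv in L]
    return x,res
def proj(p,X):
    c=R(p).T@(np.array(X)-np.array(p['origin'])); K=np.array(p['intrinsics']); q=K@np.array([c[0],-c[1],-c[2]]); return q[:2]/q[2]
E
python3 - <<'E'
from h import *
np.set_printoptions(precision=4,suppress=True)
o=observe();print(o, hold_point_z)
P={n:shot(n,n+'0.png') for n in('side','top')}
for n in P: print(n,P[n]['origin'],P[n]['attitude'],P[n]['intrinsics'][0],{k for k in P[n]})
L={}
for t in ['clamp','stop','bar','bar_outer','bar_inner','spindle','crank_axis','knob','rack','balance','notebook']:
    q={}
    for n in P:
        r=landmark_of(t,P[n])
        if r: q[n]=r[0]; print(t,n,r[0]['location'],round(r[0]['score'],2),len(r))
    if len(q)==2: print('   ',*tri([(P[n],q[n]['location']) for n in q]))
E
```

```text
{'time': 0.0, 'joint_positions': array([ 1.0594,  0.4808,  1.5969, -0.    ,  1.0651, -0.0466]), 'qvel': array([ 0.0001,  0.0005,  0.0013,  0.001 , -0.0007,  0.0009]), 'effort': array([  0.0012, -95.0634, -43.0187,   0.0003,   0.0123,   0.0001]), 'position': array([0.2911, 0.5807, 0.2307]), 'orientation': array([ 0.6019,  0.371 , -0.3718, -0.6015]), 'ft_force': array([-0.3351, -0.2037,  0.184 ]), 'ft_torque': array([-0.0008,  0.0177, -0.0303]), 'finger_gap': 0.08544165489935714} 0.0187
side [ 0.3177 -1.2839  1.0056] [ 0.476  -0.0392 -0.0918  0.8737] [565.4936   0.     317.1767] {'origin', 'image', 'attitude', 'intrinsics', 'shot'}
top [0.3595 0.0283 1.4688] [ 0.0559 -0.0485 -0.7006  0.7097] [439.271    0.     321.9767] {'origin', 'image', 'attitude', 'intrinsics', 'shot'}
clamp side [308.7, 281.5] 0.8 2
clamp top [308.4, 252.9] 0.63 1
    [ 0.5439  0.0903 -0.0071] [np.float64(0.005245245199905298), np.float64(0.0052452451999051115)]
stop side [306.9, 263.0] 0.75 1
stop top [292.8, 246.5] 0.95 1
    [0.5546 0.1414 0.0267] [np.float64(0.0005907167079610774), np.float64(0.000590716707960
[... 804 characters left out ...]
724), np.float64(0.005671999071816894)]
knob side [297.3, 287.6] 0.67 2
knob top [307.7, 255.3] 0.43 2
    [ 0.5232  0.0942 -0.0262] [np.float64(0.009356364739661659), np.float64(0.009356364739661628)]
rack side [341.7, 234.2] 0.81 1
rack top [242.7, 206.2] 0.83 1
    [0.7009 0.3172 0.0047] [np.float64(0.0057329498925332125), np.float64(0.005732949892533065)]
balance side [390.9, 406.9] 0.84 1
balance top [463.4, 225.2] 0.91 2
    [ 0.6411 -0.4352 -0.0053] [np.float64(0.001295956235966642), np.float64(0.0012959562359663916)]
notebook side [252.2, 225.4] 0.96 1
notebook top [191.9, 294.5] 0.91 2
    [ 0.4052  0.4794 -0.0131] [np.float64(0.011404177955372482), np.float64(0.011404177955372468)]
```

Run:
```python
import cv2
a=cv2.imread('pics/side0.png')[170:350,220:400];b=cv2.imread('pics/top0.png')[190:310,250:390]
cv2.imwrite('pics/side0c.png',cv2.resize(a,(600,600),interpolation=cv2.INTER_CUBIC))
cv2.imwrite('pics/top0c.png',cv2.resize(b,(700,600),interpolation=cv2.INTER_CUBIC))
```

```text
(no output)
```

View pics/side0c.png

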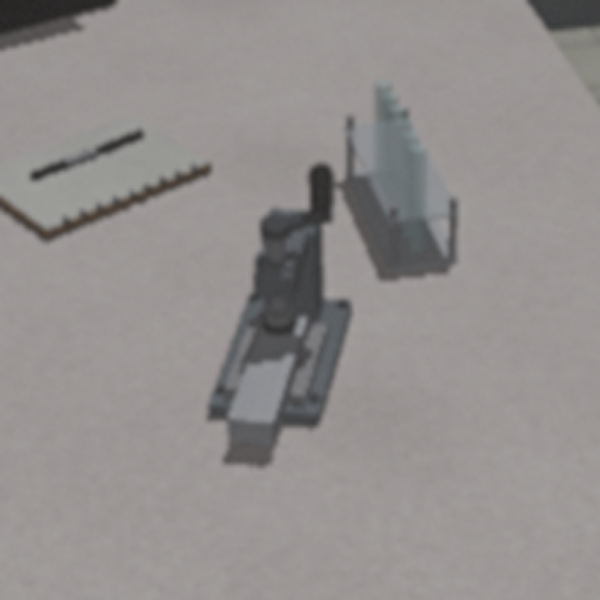

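View pics/top0c.png

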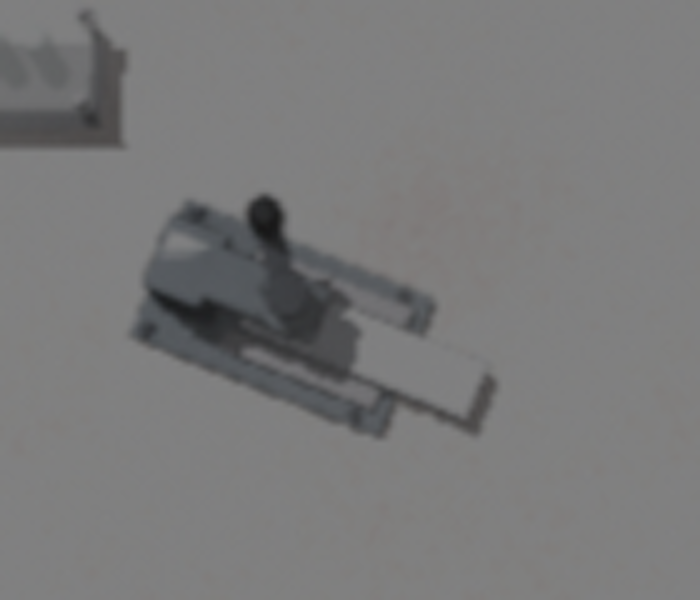

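View pics/top0.png

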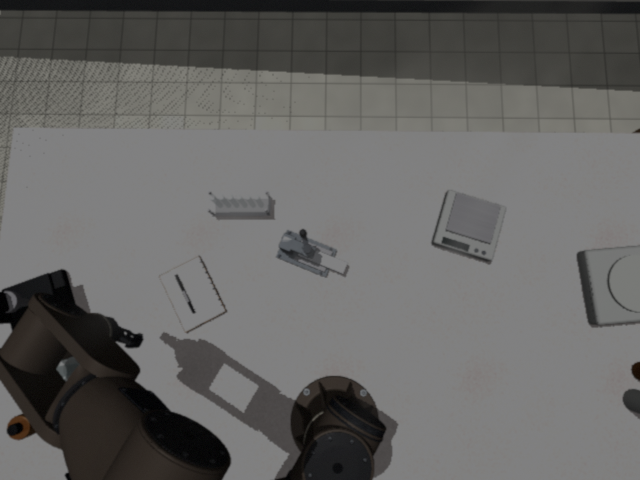

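View pics/side0.png

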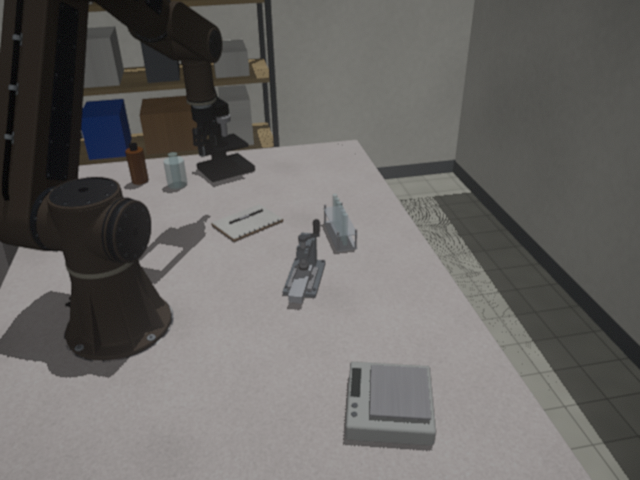

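The side view shows the bar's outer end facing the camera (about 294,302), and the grip stands upright at about (316,227). In the top view the grip is at about (303,233). The network's knob guess is wrong, so I'll use these pixels.

Run:
```python
from h import *
from scipy.spatial.transform import Rotation as Ro
np.set_printoptions(precision=4,suppress=True)
P={n:get_image(n) for n in('side','top','wrist')}
print(tri([(P['side'],(316,227)),(P['top'],(303,233))]))
o=observe();M=Ro.from_quat(o['orientation']).as_matrix();print(M)
w=P['wrist'];print(w['origin'],R(w),w['intrinsics'])
print('cam in tool',M.T@(np.array(w['origin'])-o['position']),M.T@R(w))
```

```text
(array([0.5768, 0.1001, 0.1759]), [np.float64(0.0007219539011303184), np.float64(0.0007219539011301889)])
[[ 0.4483 -0.     -0.8939]
 [ 0.8939  0.      0.4483]
 [-0.     -1.      0.    ]]
[0.2167 0.6193 0.3734] [[ 0.4492 -0.8442 -0.2925]
 [ 0.8934  0.4242  0.1479]
 [-0.0008 -0.3277  0.9448]] [[417.6523   0.     316.5738]
 [  0.     417.6523 239.1076]
 [  0.       0.       1.    ]]
cam in tool [ 0.0007 -0.1421  0.0839] [[ 1.      0.0008  0.0011]
 [ 0.0008  0.3278 -0.9448]
 [-0.0011  0.9448  0.3278]]
```

Emit:
{"method": "step_arm", "body": {
  "deltas": [
    {"x":-3,"y":-3,"z":-3},
    {"x":-3.4,"y":-2.5,"z":-3.8},
    {"x":-3.4,"y":-2.5,"z":-3.8},
    {"x":-3.4,"y":-2.5,"z":-3.8},
    {"x":-3.4,"y":-2.5,"z":-3.8}
  ],
  "gripper": 0
}}

```text
invalid input
```

Emit:
{"method": "step_arm", "body": {
  "deltas": [
    {"x":-3.5,"z":-4},
    {"x":-3.5,"z":-4},
    {"x":-3.5,"z":-4},
    {"x":-3.5,"z":-4},
    {"x":-3.5,"z":-4}
  ]
}}

```text
invalid input
```

Emit:
{"method": "step_arm", "body": {
  "deltas": [
    {}
  ]
}}

```text
invalid input
```

Emit:
{"method": "step_arm", "body": {
  "deltas": [
    {"x":-3,"y":-3,"z":-3,"ax":0,"ay":0,"az":0},
    {"x":-3.4,"y":-2.5,"z":-3.8,"ax":0,"ay":0,"az":0},
    {"x":-3.4,"y":-2.5,"z":-3.8,"ax":0,"ay":0,"az":0},
    {"x":-3.4,"y":-2.5,"z":-3.8,"ax":0,"ay":0,"az":0},
    {"x":-3.4,"y":-2.5,"z":-3.8,"ax":0,"ay":0,"az":0}
  ],
  "gripper": 0
}}

```text
time: 1.98
position: [0.3799, 0.3495, 0.3623]
orientation: [0.602, 0.372, -0.371, -0.602]
ft_force: [0.1, 0.2, -0.7]
finger_gap: -0.0002
```

Emit:
{"method": "step_arm", "body": {
  "deltas": [
    {"x":-3.5,"y":0,"z":-4,"ax":0,"ay":0,"az":0},
    {"x":-3.5,"y":0,"z":-4,"ax":0,"ay":0,"az":0},
    {"x":-3.5,"y":0,"z":-4,"ax":0,"ay":0,"az":0},
    {"x":-3.5,"y":0,"z":-4,"ax":0,"ay":0,"az":0},
    {"x":-3,"y":0,"z":-3,"ax":0,"ay":0,"az":0}
  ]
}}

```text
time: 2.6
position: [0.4738, 0.112, 0.3615]
orientation: [0.602, 0.371, -0.371, -0.602]
ft_force: [0.9, 0.9, 0.7]
finger_gap: 0.0
```

Emit:
{"method": "step_arm", "body": {
  "deltas": [
    {"x":0,"y":0,"z":0,"ax":0,"ay":0,"az":0},
    {"x":0,"y":0,"z":0,"ax":0,"ay":0,"az":0}
  ]
}}

```text
time: 2.85
position: [0.4731, 0.1142, 0.3613]
orientation: [-0.602, -0.371, 0.371, 0.602]
ft_force: [-0.5, 1.2, -0.3]
finger_gap: 0.0003
```

Run:
```python
from h import *
import pickle
p=shot('wrist','w1.png'); 
for t in ['stop','bar_outer','bar_inner','crank_axis','knob']:
    r=landmark_of(t,p)
    if r: print(t,[(q['location'],round(q['score'],2)) for q in r[:2]])
pickle.dump(p,open('w1.pkl','wb'))
o=observe();print(o['time'],o['position'],o['ft_force'])
```

```text
stop [([360.8, 219.0], 0.94)]
bar_outer [([210.2, 235.2], 0.59)]
bar_inner [([345.8, 222.1], 0.93)]
crank_axis [([320.0, 268.6], 0.67)]
knob [([360.3, 310.3], 0.81)]
3.15 [0.47306352 0.11468904 0.36133716] [-0.32264549 -0.14384259  0.05491828]
```

View pics/w1.png

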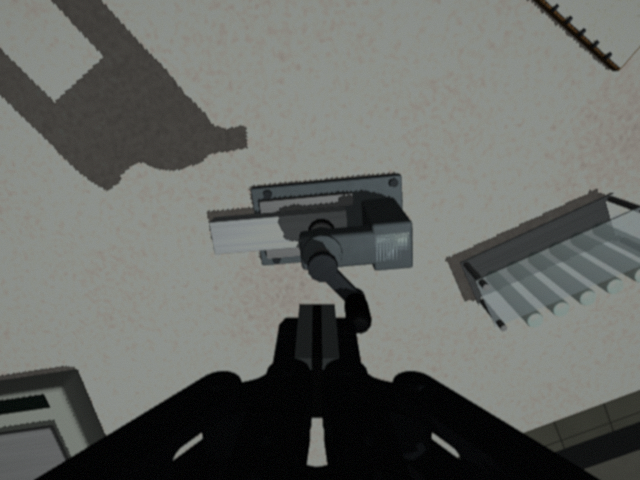

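Emit:
{"method": "step_arm", "body": {
  "deltas": [
    {"x":-5,"y":0,"z":-2,"ax":0,"ay":0,"az":0},
    {"x":-5,"y":0,"z":-2,"ax":0,"ay":0,"az":0},
    {"x":0,"y":0,"z":0,"ax":0,"ay":0,"az":0},
    {"x":0,"y":0,"z":0,"ax":0,"ay":0,"az":0}
  ]
}}

```text
time: 3.65
position: [0.4643, 0.0069, 0.3614]
orientation: [-0.602, -0.371, 0.371, 0.602]
ft_force: [-0.3, 0.2, -0.0]
finger_gap: 0.0004
```

Run:
```python
from h import *
import pickle
p=shot('wrist','w2.png'); q1=pickle.load(open('w1.pkl','rb'))
np.set_printoptions(precision=4,suppress=True)
F={'stop':(360.8,219),'bar_outer':(210.2,235.2),'bar_inner':(345.8,222.1),'crank_axis':(320,268.6),'knob':(360.3,310.3)}
for t in F:
    r=landmark_of(t,p)
    if r: print(t,r[0]['location'],round(r[0]['score'],2),tri([(p,r[0]['location']),(q1,F[t])]))
pickle.dump(p,open('w2.pkl','wb'))
for f in('w1','w2'):
    a=cv2.imread(f'pics/{f}.png')[150:350,200:450]; cv2.imwrite(f'pics/{f}c.png',cv2.resize(a,(750,600),interpolation=cv2.INTER_CUBIC))
o=observe();print(o['time'],o['position'],o['ft_force'])
```

```text
stop [450.0, 186.3] 0.9 (array([0.5457, 0.1363, 0.0337]), [np.float64(0.0007919953813242906), np.float64(0.0007919953813243744)])
bar_outer [292.6, 205.8] 0.8 (array([ 0.4865, -0.0364,  0.0225]), [np.float64(0.0018282687274308307), np.float64(0.0018282687274308583)])
bar_inner [431.2, 187.6] 0.71 (array([0.5429, 0.1183, 0.022 ]), [np.float64(0.0009245970673152825), np.float64(0.0009245970673152777)])
crank_axis [436.9, 227.2] 0.72 (array([0.5316, 0.0889, 0.1608]), [np.float64(0.0008513536230179028), np.float64(0.000851353623017975)])
knob [475.5, 273.4] 0.86 (array([0.5855, 0.1035, 0.1627]), [np.float64(0.0016192663536331372), np.float64(0.0016192663536330157)])
3.95 [0.4642 0.0074 0.3612] [-0.145   1.0254  0.5925]
```

View pics/w2.png

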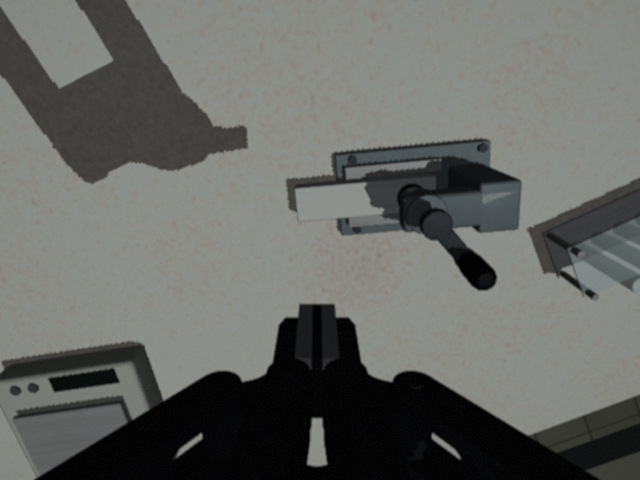

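View pics/w1c.png

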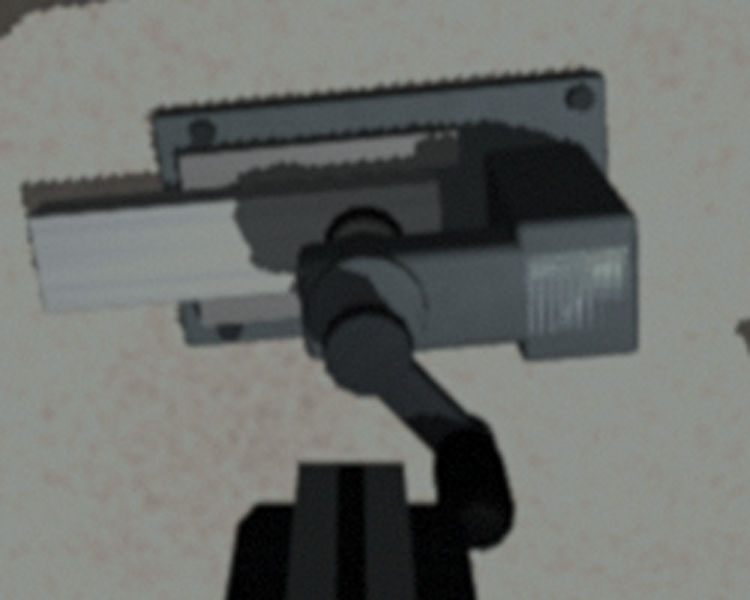

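```bash
python3 - <<'E'
import cv2
a=cv2.imread('pics/w2.png')[130:310,280:505]; cv2.imwrite('pics/w2c.png',cv2.resize(a,(750,600),interpolation=cv2.INTER_CUBIC))
E
python3 - <<'E'
from h import *
import pickle
np.set_printoptions(precision=4,suppress=True)
a,b=[pickle.load(open(f'w{i}.pkl','rb')) for i in(1,2)]
print('crank',tri([(a,(322.7,265)),(b,(436,224))]))
print('ktop',tri([(a,(362.7,325)),(b,(482,276))]))
for p,c in((a,[(210,221),(215,253.3)]),(b,[(295,186),(299,221)])):
  x=[onz(p,u,.04) for u in c]; print(x,(x[0]+x[1])/2, np.linalg.norm(x[0]-x[1]))
E
```

```text
crank (array([0.5335, 0.0907, 0.1496]), [np.float64(0.0005278874888722934), np.float64(0.0005278874888720748)])
ktop (array([0.5809, 0.1035, 0.1874]), [np.float64(0.0027846903433782406), np.float64(0.0027846903433782345)])
[array([ 0.4666, -0.0203,  0.04  ]), array([ 0.5035, -0.036 ,  0.04  ])] [ 0.4851 -0.0282  0.04  ] 0.04011813278007768
[array([ 0.4657, -0.0206,  0.04  ]), array([ 0.5041, -0.0356,  0.04  ])] [ 0.4849 -0.0281  0.04  ] 0.04124868695065654
```

View pics/w2c.png

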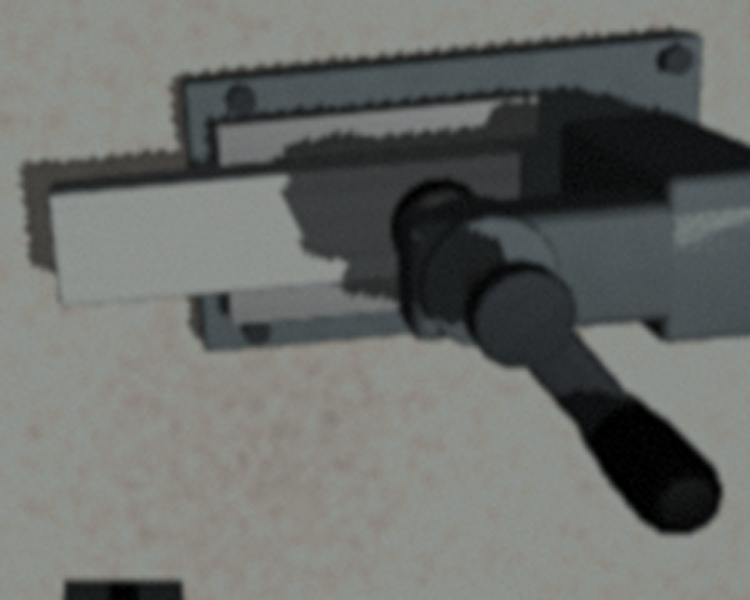

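Emit:
{"method": "step_arm", "body": {
  "deltas": [
    {"x":-2.7,"y":2,"z":-1.9,"ax":0,"ay":-0.04,"az":0},
    {"x":-2.7,"y":4,"z":-1.9,"ax":0,"ay":-0.037,"az":0},
    {"x":0,"y":5.5,"z":0,"ax":0,"ay":0,"az":0},
    {"x":0,"y":5.5,"z":0,"ax":0,"ay":0,"az":0},
    {"x":0,"y":5.5,"z":0,"ax":0,"ay":0,"az":0}
  ]
}}

```text
time: 4.58
position: [0.4755, -0.0582, 0.1349]
orientation: [0.587, 0.395, -0.394, -0.587]
ft_force: [0.4, 0.0, 0.0]
finger_gap: -0.0001
```

Emit:
{"method": "step_arm", "body": {
  "deltas": [
    {"x":0,"y":5.5,"z":0,"ax":0,"ay":0,"az":0},
    {"x":0,"y":3,"z":0,"ax":0,"ay":0,"az":0},
    {"x":0,"y":0,"z":0,"ax":0,"ay":0,"az":0}
  ]
}}

```text
time: 4.95
position: [0.4739, -0.0578, 0.0496]
orientation: [-0.586, -0.393, 0.396, 0.588]
ft_force: [-0.6, 0.2, 0.1]
finger_gap: 0.0
```

```bash
cat > st.py <<'E'
from h import *
from scipy.spatial.transform import Rotation as Ro
np.set_printoptions(precision=4,suppress=True)
AX=np.array([.5335,.0907]);U=np.array([.378,.926]);V=np.array([-.926,.378])
def st():
    o=observe();M=Ro.from_quat(o['orientation']).as_matrix();r=o['position'][:2]-AX
    print(o['time'],o['position'],'clamp xy mm',1000*r@U,1000*r@V,'toolx',M[:2,0],'z',M[:2,2],'F',o['ft_force'],'along',o['ft_force'][:2]@U,'q',o['joint_positions'][[0,5]]); return o,M
E
python3 -c "
from st import *
st()"
```

```text
4.95 [ 0.4739 -0.0578  0.0496] clamp xy mm -160.05163479733193 -0.9655952455282346 toolx [0.3775 0.926 ] z [-0.926   0.3775] F [-0.5979  0.2125  0.0644] along -0.029295620692283975 q [-0.1849 -1.3686]
```

Aligned. I'll go down to z≈0.024, then push along tool x.

Emit:
{"method": "step_arm", "body": {
  "deltas": [
    {"x":0,"y":2.5,"z":0.1,"ax":0,"ay":0,"az":0},
    {"x":0.8,"y":0,"z":0,"ax":0,"ay":0,"az":0},
    {"x":0.5,"y":0,"z":0,"ax":0,"ay":0,"az":0},
    {"x":0.5,"y":0,"z":0,"ax":0,"ay":0,"az":0}
  ]
}}

```text
time: 5.45
position: [0.4821, -0.0411, 0.0275]
orientation: [0.587, 0.395, -0.394, -0.586]
ft_force: [-1.3, -2.3, 3.1]
finger_gap: -0.0002
```

Emit:
{"method": "step_arm", "body": {
  "deltas": [
    {"x":0.5,"y":0,"z":0,"ax":0,"ay":0,"az":0}
  ]
}}

```text
time: 5.58
position: [0.4836, -0.0366, 0.0271]
orientation: [0.587, 0.395, -0.394, -0.587]
ft_force: [-1.2, -3.9, 3.9]
finger_gap: -0.0001
```

Emit:
{"method": "step_arm", "body": {
  "deltas": [
    {"x":0.5,"y":0,"z":0,"ax":0,"ay":0,"az":0}
  ]
}}

```text
time: 5.7
position: [0.4852, -0.0319, 0.0267]
orientation: [0.587, 0.394, -0.394, -0.587]
ft_force: [-1.4, -3.7, 3.2]
finger_gap: 0.0002
```

```bash
python3 -c "
from st import *
st(); shot('wrist','w3.png')"
```

```text
5.7 [ 0.4852 -0.0319  0.0267] clamp xy mm -131.81427758309314 -1.6264972932700346 toolx [0.3781 0.9258] z [-0.9258  0.3781] F [-1.4244 -3.6729  3.1762] along -3.939488807771882 q [-0.128  -1.3109]
```

View pics/w3.png

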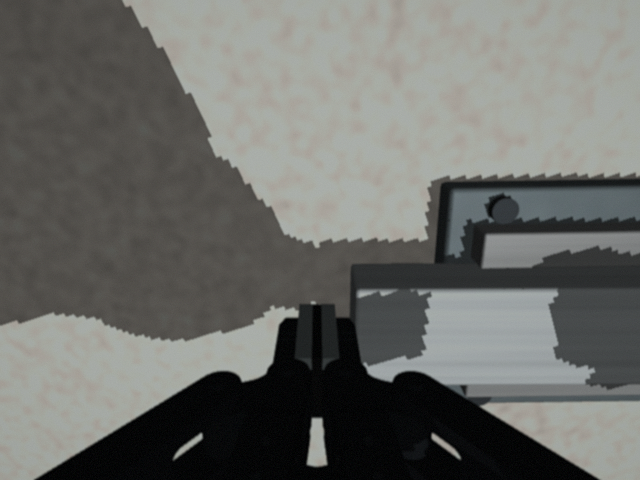

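Emit:
{"method": "step_arm", "body": {
  "deltas": [
    {"x":0.4,"y":0,"z":0,"ax":0,"ay":0,"az":0}
  ]
}}

```text
time: 5.88
position: [0.4864, -0.0283, 0.0263]
orientation: [-0.587, -0.394, 0.394, 0.587]
ft_force: [-1.1, -4.4, 2.6]
finger_gap: -0.0001
```

Emit:
{"method": "step_arm", "body": {
  "deltas": [
    {"x":0.3,"y":0,"z":0,"ax":0,"ay":0,"az":0}
  ]
}}

```text
time: 6.0
position: [0.4876, -0.0255, 0.0263]
orientation: [-0.587, -0.394, 0.394, 0.587]
ft_force: [-1.2, -4.8, 2.6]
finger_gap: -0.0001
```

Emit:
{"method": "step_arm", "body": {
  "deltas": [
    {"x":0.2,"y":0,"z":0,"ax":0,"ay":0,"az":0}
  ]
}}

```text
time: 6.12
position: [0.4879, -0.0243, 0.0262]
orientation: [-0.587, -0.394, 0.395, 0.587]
ft_force: [-7.3, -31.9, 5.7]
finger_gap: 0.0001
```

Force jumped to about 32 N, so the bar is on the stop. I'll back off, rise and look.

Emit:
{"method": "step_arm", "body": {
  "deltas": [
    {"x":-0.5,"y":0,"z":0,"ax":0,"ay":0,"az":0},
    {"x":-2,"y":0,"z":0,"ax":0,"ay":0,"az":0},
    {"x":0,"y":-5.5,"z":0,"ax":0,"ay":0,"az":0},
    {"x":0,"y":-5.5,"z":0,"ax":0,"ay":0,"az":0},
    {"x":0,"y":-5.5,"z":0,"ax":0,"ay":0,"az":0}
  ]
}}

```text
time: 6.75
position: [0.4786, -0.0468, 0.1929]
orientation: [-0.587, -0.394, 0.394, 0.587]
ft_force: [1.6, 0.5, -0.2]
finger_gap: -0.0
```

Emit:
{"method": "step_arm", "body": {
  "deltas": [
    {"x":2.5,"y":-5.5,"z":-1.2,"ax":0,"ay":0,"az":0},
    {"x":3,"y":-5.5,"z":-1.2,"ax":0,"ay":0,"az":0},
    {"x":3,"y":-3.5,"z":-1.2,"ax":0,"ay":0,"az":0},
    {"x":0,"y":0,"z":0,"ax":0,"ay":0,"az":0},
    {"x":0,"y":0,"z":0,"ax":0,"ay":0,"az":0}
  ]
}}

```text
time: 7.38
position: [0.5432, 0.0177, 0.3343]
orientation: [-0.587, -0.394, 0.395, 0.587]
ft_force: [-0.9, -0.7, -0.7]
finger_gap: 0.0
```

```bash
python3 -c "
from st import *
st(); p=shot('wrist','w4.png')
for t in ['stop','bar_inner','bar_outer','crank_axis']:
    r=landmark_of(t,p)
    if r: print(t,r[0]['location'],r[0]['score'])
import pickle;pickle.dump(p,open('w4.pkl','wb'))
a=cv2.imread('pics/w4.png')[100:340,220:540]; cv2.imwrite('pics/w4c.png',cv2.resize(a,(800,600),interpolation=cv2.INTER_CUBIC))
"
```

```text
7.375 [0.5432 0.0177 0.3343] clamp xy mm -63.95575677822134 -36.553494342820464 toolx [0.3777 0.9259] z [-0.9259  0.3777] F [-0.9013 -0.6942 -0.6743] along -0.983553060573785 q [-0.0233 -1.2067]
stop [422.8, 139.7] 0.87
bar_inner [424.8, 140.3] 0.89
bar_outer [29.6, 363.0] 0.61
```

View pics/w4c.png

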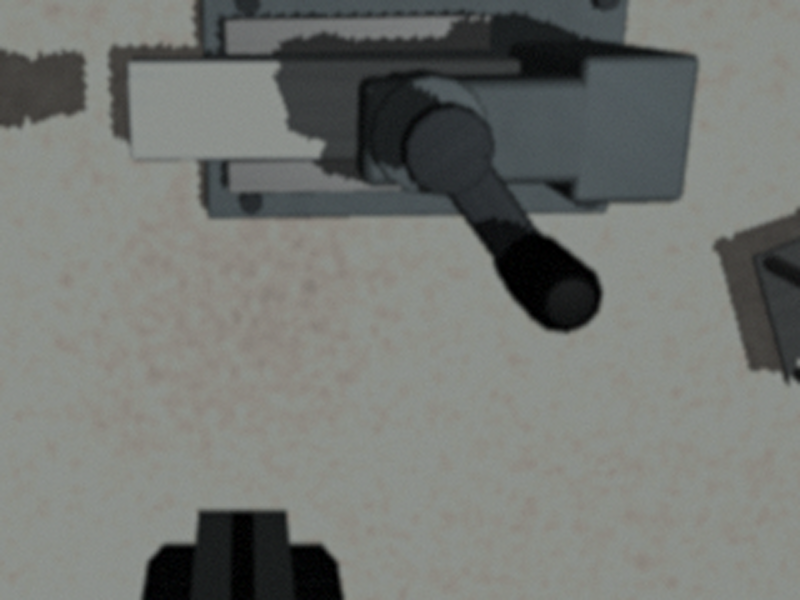

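Run:
```python
from h import *
import pickle
np.set_printoptions(precision=4,suppress=True)
a,b,c=[pickle.load(open(f'w{i}.pkl','rb')) for i in(1,2,4)]
print('crank',tri([(a,(322.7,265)),(b,(436.9,224.5)),(c,(400,160))]))
print('ktop',tri([(a,(362.7,325)),(b,(487,280)),(c,(448.8,218.8))]))
for p,u in((a,(322.7,265)),(b,(436.9,224.5)),(c,(400,160))): print(onz(p,u,.155))
for p,u in((a,(362.7,325)),(b,(487,280)),(c,(448.8,218.8))): print(onz(p,u,.197))
x=[onz(c,u,.04) for u in((272,124),(272.8,163.2))];print(x,(x[0]+x[1])/2)
```

```text
crank (array([0.5339, 0.091 , 0.1503]), [np.float64(0.0011899502525420703), np.float64(0.0006055018424573972), np.float64(0.0006150039700662469)])
ktop (array([0.5773, 0.1042, 0.1969]), [np.float64(0.0012416978686337595), np.float64(0.00029284319129863756), np.float64(0.00107810449227538)])
[0.5309 0.0917 0.155 ]
[0.5326 0.0905 0.155 ]
[0.5335 0.0907 0.155 ]
[0.5785 0.1047 0.197 ]
[0.5771 0.1039 0.197 ]
[0.5761 0.1039 0.197 ]
[array([ 0.4744, -0.0028,  0.04  ]), array([ 0.5107, -0.0182,  0.04  ])] [ 0.4925 -0.0105  0.04  ]
```

Emit:
{"method": "step_arm", "body": {
  "deltas": [
    {"x":4.6,"y":1,"z":0,"ax":0,"ay":0,"az":0},
    {"x":4.6,"y":1,"z":0.1,"ax":0,"ay":0,"az":0},
    {"x":0,"y":1.5,"z":0,"ax":0,"ay":-0.17,"az":0},
    {"x":0,"y":1.5,"z":0,"ax":0,"ay":-0.17,"az":0},
    {"x":0,"y":1.5,"z":0,"ax":0,"ay":-0.17,"az":0}
  ],
  "gripper": 3.2
}}

```text
time: 8.25
position: [0.5774, 0.103, 0.2692]
orientation: [-0.467, -0.531, 0.531, 0.467]
ft_force: [0.8, -0.3, -0.3]
finger_gap: 0.0321
```

Emit:
{"method": "step_arm", "body": {
  "deltas": [
    {"x":0,"y":1,"z":0,"ax":0,"ay":-0.17,"az":0},
    {"x":0,"y":0,"z":0,"ax":0,"ay":0,"az":0},
    {"x":0,"y":0,"z":0,"ax":0,"ay":0,"az":0}
  ]
}}

```text
time: 8.62
position: [0.5778, 0.103, 0.2604]
orientation: [0.423, 0.567, -0.567, -0.423]
ft_force: [-0.2, 0.0, -0.6]
finger_gap: 0.032
```

```bash
cat > go.py <<'E'
from st import *
AX=np.array([.5335,.091])
def rep(th=None):
    o=observe();M=Ro.from_quat(o['orientation']).as_matrix();r=o['position'][:2]-AX
    phi=np.arctan2(M[1,0],M[0,0]); c=-r; cx=c@M[:2,0]; cz=c@M[:2,2]
    f=M.T@o['ft_force']
    print('t %.2f z %.4f phi %.3f q1 %.2f q6 %.2f axis in tool x %.2f z %.2f mm; F tool %s tilt %.4f gap %.4f'%(o['time'],o['position'][2],phi,o['joint_positions'][0],o['joint_positions'][5],cx*1e3,cz*1e3,f,np.hypot(*M[2,[0,2]]),o['finger_gap']))
    return o,M
E
python3 -c "
from go import *
o,M=rep(); k=np.array([.577,.104,.16])-o['position']; print('to knob tool cm',100*M.T@k)
p=shot('wrist','w5.png')
"
```

```text
t 8.62 z 0.2604 phi 1.859 q1 0.12 q6 -1.73 axis in tool x 1.09 z 45.93 mm; F tool [0.089  0.6157 0.2039] tilt 0.0001 gap 0.0320
to knob tool cm [ 0.1205 10.0431  0.054 ]
```

View pics/w5.png

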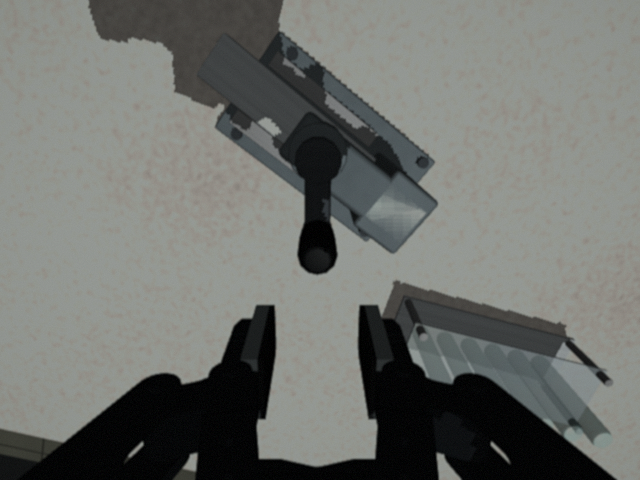

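Emit:
{"method": "step_arm", "body": {
  "deltas": [
    {"x":0.03,"y":3,"z":0,"ax":0,"ay":0,"az":0},
    {"x":0,"y":2.5,"z":0,"ax":0,"ay":0,"az":0},
    {"x":0,"y":2,"z":0,"ax":0,"ay":0,"az":0},
    {"x":0,"y":1.5,"z":0,"ax":0,"ay":0,"az":0},
    {"x":0,"y":0,"z":0,"ax":0,"ay":0,"az":0}
  ]
}}

```text
time: 9.3
position: [0.5773, 0.1034, 0.1696]
orientation: [-0.422, -0.567, 0.568, 0.422]
ft_force: [0.2, 0.1, -0.0]
finger_gap: 0.0321
```

Emit:
{"method": "step_arm", "body": {
  "deltas": [
    {"x":0,"y":0.7,"z":0,"ax":0,"ay":0,"az":0},
    {"x":0,"y":0,"z":0,"ax":0,"ay":0,"az":0}
  ]
}}

```text
time: 9.55
position: [0.5777, 0.1035, 0.1633]
orientation: [0.422, 0.567, -0.567, -0.422]
ft_force: [0.4, 0.4, 0.3]
finger_gap: 0.0322
```

```bash
python3 -c "
from go import *
o,M=rep()
p=shot('wrist','w6.png');p=shot('side','s6.png')
a=cv2.imread('pics/s6.png')[160:320,220:400]; cv2.imwrite('pics/s6c.png',cv2.resize(a,(675,600),interpolation=cv2.INTER_CUBIC))
"
```

```text
t 9.55 z 0.1633 phi 1.863 q1 0.13 q6 -1.74 axis in tool x 0.79 z 45.95 mm; F tool [ 0.268  -0.2599 -0.5132] tilt 0.0002 gap 0.0322
```

View pics/w6.png

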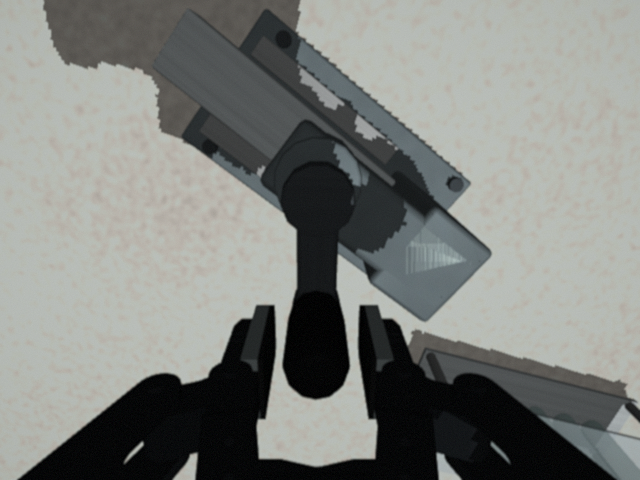

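View pics/s6c.png

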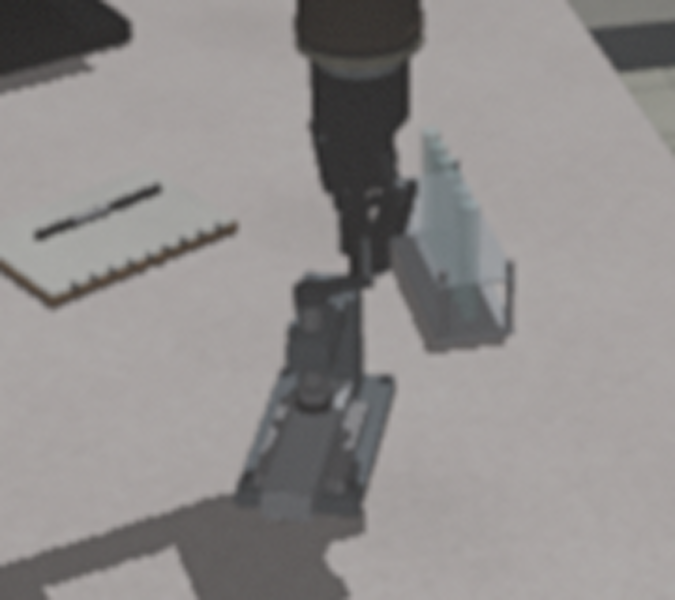

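Emit:
{"method": "step_arm", "body": {
  "deltas": [
    {"x":-0.45,"y":0,"z":0,"ax":0,"ay":0,"az":0},
    {"x":-0.45,"y":0.026,"z":0.073,"ax":0,"ay":0.1,"az":0},
    {"x":-0.45,"y":0.026,"z":0.073,"ax":0,"ay":0.1,"az":0},
    {"x":-0.45,"y":0.026,"z":0.073,"ax":0,"ay":0.1,"az":0},
    {"x":-0.45,"y":0.026,"z":0.073,"ax":0,"ay":0.1,"az":0}
  ]
}}

```text
time: 10.28
position: [0.5791, 0.0812, 0.1626]
orientation: [0.527, 0.472, -0.471, -0.527]
ft_force: [0.4, 5.1, 0.8]
finger_gap: 0.0319
```

```bash
python3 -c "
from go import *
o,M=rep()
p=shot('wrist','w7.png')"
```

```text
t 10.28 z 0.1626 phi 1.459 q1 0.09 q6 -1.37 axis in tool x 4.68 z 46.37 mm; F tool [ 5.1596 -0.7595  0.1609] tilt 0.0012 gap 0.0319
```

View pics/w7.png

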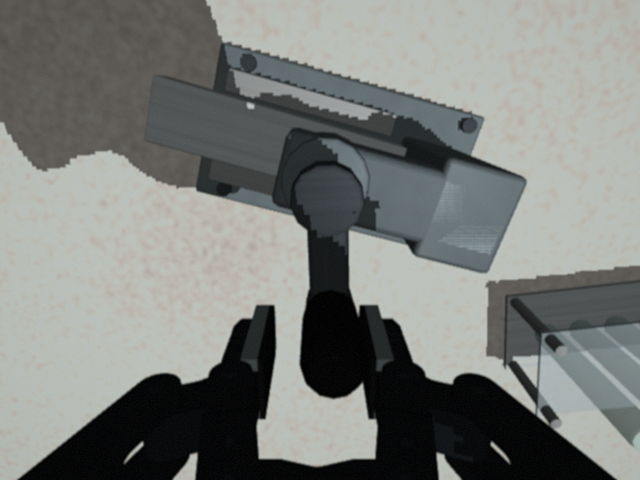

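Emit:
{"method": "step_arm", "body": {
  "deltas": [
    {"x":-0.45,"y":0.026,"z":0.073,"ax":0,"ay":0.1,"az":0},
    {"x":-0.45,"y":0.026,"z":0.073,"ax":0,"ay":0.1,"az":0},
    {"x":-0.45,"y":0.026,"z":0.073,"ax":0,"ay":0.1,"az":0},
    {"x":-0.45,"y":0.026,"z":0.073,"ax":0,"ay":0.1,"az":0},
    {"x":-0.45,"y":0.026,"z":0.073,"ax":0,"ay":0.1,"az":0}
  ]
}}

```text
time: 10.95
position: [0.5694, 0.061, 0.1614]
orientation: [0.627, 0.328, -0.326, -0.627]
ft_force: [2.7, 5.3, 1.8]
finger_gap: 0.0316
```

```bash
python3 -c "
from go import *
o,M=rep()"
```

```text
t 10.95 z 0.1614 phi 0.961 q1 0.05 q6 -0.91 axis in tool x 4.03 z 46.56 mm; F tool [ 5.9215 -1.8336  0.8258] tilt 0.0021 gap 0.0316
```

Emit:
{"method": "step_arm", "body": {
  "deltas": [
    {"x":-0.45,"y":0.026,"z":0.073,"ax":0,"ay":0.1,"az":0},
    {"x":-0.45,"y":0.026,"z":0.073,"ax":0,"ay":0.1,"az":0}
  ]
}}

```text
time: 11.2
position: [0.5628, 0.0547, 0.1609]
orientation: [0.657, 0.263, -0.262, -0.656]
ft_force: [3.5, 3.7, 1.2]
finger_gap: 0.0321
```

```bash
python3 -c "
from go import *
o,M=rep()"
```

```text
t 11.20 z 0.1609 phi 0.761 q1 0.04 q6 -0.72 axis in tool x 3.78 z 46.48 mm; F tool [ 5.1095 -1.2234  0.2805] tilt 0.0023 gap 0.0321
```

Emit:
{"method": "step_arm", "body": {
  "deltas": [
    {"x":-0.45,"y":0.026,"z":0.073,"ax":0,"ay":0.1,"az":0},
    {"x":-0.45,"y":0.026,"z":0.073,"ax":0,"ay":0.1,"az":0}
  ]
}}

```text
time: 11.45
position: [0.5552, 0.0499, 0.1604]
orientation: [0.68, 0.197, -0.195, -0.679]
ft_force: [3.8, 2.4, 0.5]
finger_gap: 0.0324
```

```bash
python3 -c "
from go import *
o,M=rep()"
```

```text
t 11.45 z 0.1604 phi 0.561 q1 0.04 q6 -0.53 axis in tool x 3.49 z 46.32 mm; F tool [ 4.476  -0.4971  0.0611] tilt 0.0025 gap 0.0324
```

Emit:
{"method": "step_arm", "body": {
  "deltas": [
    {"x":-0.46,"y":0.026,"z":0.06,"ax":0,"ay":0.1,"az":0},
    {"x":-0.46,"y":0.026,"z":0.06,"ax":0,"ay":0.1,"az":0}
  ]
}}

```text
time: 11.7
position: [0.5467, 0.0464, 0.1599]
orientation: [0.696, 0.128, -0.126, -0.696]
ft_force: [5.6, 2.2, 0.6]
finger_gap: 0.0319
```

```bash
python3 -c "
from go import *
o,M=rep()"
```

```text
t 11.70 z 0.1599 phi 0.361 q1 0.03 q6 -0.33 axis in tool x 3.38 z 46.43 mm; F tool [ 6.0148 -0.5392  0.0479] tilt 0.0028 gap 0.0319
```

Emit:
{"method": "step_arm", "body": {
  "deltas": [
    {"x":-0.46,"y":0.026,"z":0.06,"ax":0,"ay":0.1,"az":0},
    {"x":-0.46,"y":0.026,"z":0.06,"ax":0,"ay":0.1,"az":0}
  ]
}}

```text
time: 11.95
position: [0.5377, 0.0446, 0.1594]
orientation: [0.705, 0.058, -0.056, -0.705]
ft_force: [4.8, 0.9, 1.1]
finger_gap: 0.0321
```

```bash
python3 -c "
from go import *
o,M=rep()"
```

```text
t 11.95 z 0.1594 phi 0.161 q1 0.03 q6 -0.13 axis in tool x 3.29 z 46.43 mm; F tool [ 4.8717 -1.0529  0.1297] tilt 0.0030 gap 0.0321
```

Emit:
{"method": "step_arm", "body": {
  "deltas": [
    {"x":-0.46,"y":0.026,"z":0.06,"ax":0,"ay":0.1,"az":0},
    {"x":-0.46,"y":0.026,"z":0.06,"ax":0,"ay":0.1,"az":0}
  ]
}}

```text
time: 12.2
position: [0.5285, 0.0447, 0.1589]
orientation: [-0.707, 0.013, -0.015, 0.707]
ft_force: [5.7, 0.3, -0.1]
finger_gap: 0.0318
```

```bash
python3 -c "
from go import *
o,M=rep()"
```

```text
t 12.20 z 0.1589 phi -0.039 q1 0.03 q6 0.07 axis in tool x 3.24 z 46.44 mm; F tool [5.6995 0.1055 0.4839] tilt 0.0030 gap 0.0318
```

Emit:
{"method": "step_arm", "body": {
  "deltas": [
    {"x":-0.46,"y":0.026,"z":0.06,"ax":0,"ay":0.1,"az":0},
    {"x":-0.46,"y":0.026,"z":0.06,"ax":0,"ay":0.1,"az":0}
  ]
}}

```text
time: 12.45
position: [0.5194, 0.0467, 0.1583]
orientation: [-0.702, 0.083, -0.085, 0.702]
ft_force: [5.1, -1.1, -0.4]
finger_gap: 0.032
```

```bash
python3 -c "
from go import *
o,M=rep()
p=shot('side','s8.png')
a=cv2.imread('pics/s8.png')[160:320,220:400]; cv2.imwrite('pics/s8c.png',cv2.resize(a,(675,600),interpolation=cv2.INTER_CUBIC))"
```

```text
t 12.45 z 0.1583 phi -0.239 q1 0.03 q6 0.27 axis in tool x 3.22 z 46.41 mm; F tool [5.2124 0.3652 0.149 ] tilt 0.0030 gap 0.0320
```

View pics/s8c.png

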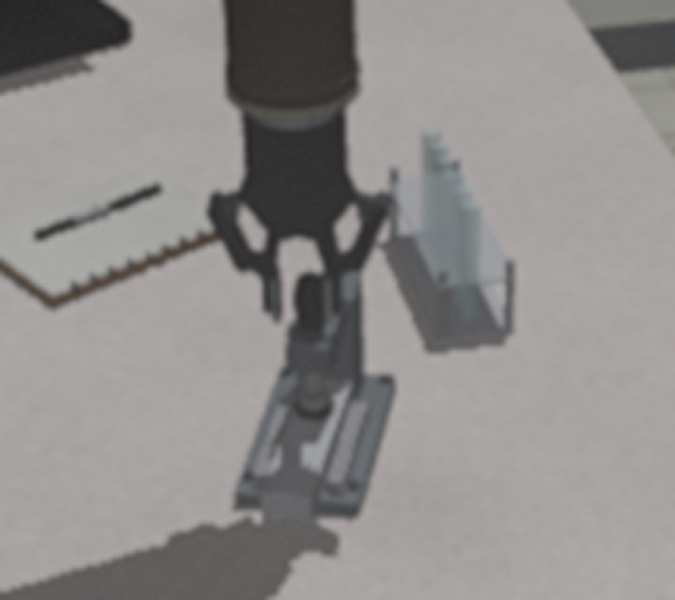

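Emit:
{"method": "step_arm", "body": {
  "deltas": [
    {"x":-0.46,"y":0.026,"z":0.06,"ax":0,"ay":0.1,"az":0},
    {"x":-0.46,"y":0.026,"z":0.06,"ax":0,"ay":0.1,"az":0}
  ]
}}

```text
time: 12.75
position: [0.5109, 0.0504, 0.1578]
orientation: [-0.69, 0.152, -0.154, 0.69]
ft_force: [5.2, -2.8, 1.1]
finger_gap: 0.0319
```

```bash
python3 -c "
from go import *
o,M=rep()"
```

```text
t 12.75 z 0.1578 phi -0.437 q1 0.04 q6 0.48 axis in tool x 3.29 z 46.38 mm; F tool [ 5.8985 -1.0365 -0.2987] tilt 0.0027 gap 0.0319
```

Emit:
{"method": "step_arm", "body": {
  "deltas": [
    {"x":-0.46,"y":0.026,"z":0.06,"ax":0,"ay":0.1,"az":0},
    {"x":-0.46,"y":0.026,"z":0.06,"ax":0,"ay":0.1,"az":0}
  ]
}}

```text
time: 13.0
position: [0.5032, 0.0557, 0.1573]
orientation: [-0.671, 0.221, -0.222, 0.672]
ft_force: [4.0, -3.4, 2.2]
finger_gap: 0.032
```

```bash
python3 -c "
from go import *
o,M=rep()"
```

```text
t 13.00 z 0.1573 phi -0.637 q1 0.05 q6 0.69 axis in tool x 3.37 z 46.42 mm; F tool [ 5.2416 -2.1741 -0.3618] tilt 0.0024 gap 0.0320
```

Emit:
{"method": "step_arm", "body": {
  "deltas": [
    {"x":-0.46,"y":0.026,"z":0.06,"ax":0,"ay":0.1,"az":0},
    {"x":-0.46,"y":0.026,"z":0.06,"ax":0,"ay":0.1,"az":0}
  ]
}}

```text
time: 13.25
position: [0.4967, 0.0624, 0.1567]
orientation: [-0.646, 0.287, -0.288, 0.646]
ft_force: [3.8, -4.2, 1.5]
finger_gap: 0.0321
```

```bash
python3 -c "
from go import *
o,M=rep()"
```

```text
t 13.25 z 0.1567 phi -0.837 q1 0.06 q6 0.90 axis in tool x 3.40 z 46.48 mm; F tool [ 5.6649 -1.5187 -0.0511] tilt 0.0021 gap 0.0321
```

Emit:
{"method": "step_arm", "body": {
  "deltas": [
    {"x":-0.46,"y":0.026,"z":0.06,"ax":0,"ay":0.1,"az":0},
    {"x":-0.46,"y":0.026,"z":0.06,"ax":0,"ay":0.1,"az":0}
  ]
}}

```text
time: 13.5
position: [0.4917, 0.0703, 0.1562]
orientation: [-0.614, 0.35, -0.351, 0.614]
ft_force: [3.4, -5.1, 3.6]
finger_gap: 0.032
```

```bash
python3 -c "
from go import *
o,M=rep()"
```

```text
t 13.50 z 0.1562 phi -1.037 q1 0.08 q6 1.12 axis in tool x 3.44 z 46.56 mm; F tool [ 6.0996 -3.5434  0.3033] tilt 0.0019 gap 0.0320
```

Emit:
{"method": "step_arm", "body": {
  "deltas": [
    {"x":-0.46,"y":-0.02,"z":0.06,"ax":0,"ay":0.1,"az":0},
    {"x":-0.46,"y":0.026,"z":0.06,"ax":0,"ay":0.1,"az":0}
  ]
}}

```text
time: 13.75
position: [0.488, 0.0789, 0.1558]
orientation: [-0.576, 0.41, -0.41, 0.576]
ft_force: [3.5, -5.0, -1.1]
finger_gap: 0.0317
```

```bash
python3 -c "
from go import *
o,M=rep()"
```

```text
t 13.75 z 0.1558 phi -1.237 q1 0.10 q6 1.34 axis in tool x 3.50 z 46.91 mm; F tool [5.9001 1.0709 1.6262] tilt 0.0010 gap 0.0317
```

Emit:
{"method": "step_arm", "body": {
  "deltas": [
    {"x":-0.46,"y":0.026,"z":0.06,"ax":0,"ay":0.1,"az":0},
    {"x":-0.46,"y":0.026,"z":0.06,"ax":0,"ay":0.1,"az":0}
  ]
}}

```text
time: 14.0
position: [0.4865, 0.0881, 0.1552]
orientation: [0.532, -0.465, 0.466, -0.532]
ft_force: [2.7, -5.8, 0.6]
finger_gap: 0.0322
```

```bash
python3 -c "
from go import *
o,M=rep()"
```

```text
t 14.00 z 0.1552 phi -1.437 q1 0.12 q6 1.56 axis in tool x 3.38 z 47.01 mm; F tool [ 6.1007 -0.5598  1.877 ] tilt 0.0008 gap 0.0322
```

Emit:
{"method": "step_arm", "body": {
  "deltas": [
    {"x":-0.46,"y":0.026,"z":0.06,"ax":0,"ay":0.1,"az":0}
  ]
}}

```text
time: 14.12
position: [0.4864, 0.0927, 0.155]
orientation: [0.508, -0.491, 0.492, -0.508]
ft_force: [1.8, -6.1, 0.3]
finger_gap: 0.032
```

```bash
python3 -c "
from go import *
o,M=rep()"
```

```text
t 14.12 z 0.1550 phi -1.537 q1 0.13 q6 1.67 axis in tool x 3.28 z 47.02 mm; F tool [ 6.1757 -0.2555  1.6222] tilt 0.0008 gap 0.0320
```

Emit:
{"method": "step_arm", "body": {
  "deltas": [
    {"x":-0.46,"y":0.026,"z":0.06,"ax":0,"ay":0.1,"az":0}
  ]
}}

```text
time: 14.25
position: [0.4867, 0.0973, 0.1547]
orientation: [0.483, -0.516, 0.517, -0.483]
ft_force: [0.0, -7.6, 2.0]
finger_gap: 0.0322
```

```bash
python3 -c "
from go import *
o,M=rep()"
```

```text
t 14.25 z 0.1547 phi -1.637 q1 0.14 q6 1.77 axis in tool x 3.15 z 47.07 mm; F tool [ 7.5343 -2.0058  0.515 ] tilt 0.0008 gap 0.0322
```

Emit:
{"method": "step_arm", "body": {
  "deltas": [
    {"x":0,"y":0,"z":0,"ax":0,"ay":0,"az":0},
    {"x":0,"y":0,"z":0,"ax":0,"ay":0,"az":0}
  ]
}}

```text
time: 14.5
position: [0.4867, 0.0975, 0.1547]
orientation: [0.484, -0.516, 0.516, -0.484]
ft_force: [0.1, -2.9, 2.7]
finger_gap: 0.0321
```

```bash
python3 -c "
from go import *
o,M=rep()"
```

```text
t 14.50 z 0.1547 phi -1.635 q1 0.14 q6 1.77 axis in tool x 3.46 z 47.16 mm; F tool [ 2.8439 -2.6633  0.2491] tilt 0.0003 gap 0.0321
```

Emit:
{"method": "step_arm", "body": {
  "deltas": [
    {"x":-0.46,"y":0.026,"z":0.06,"ax":0,"ay":0.1,"az":0}
  ]
}}

```text
time: 14.62
position: [0.4875, 0.1017, 0.1544]
orientation: [0.457, -0.54, 0.54, -0.457]
ft_force: [-0.3, -7.6, 2.9]
finger_gap: 0.0324
```

```bash
python3 -c "
from go import *
o,M=rep()"
```

```text
t 14.62 z 0.1544 phi -1.737 q1 0.15 q6 1.88 axis in tool x 2.95 z 47.14 mm; F tool [ 7.565  -2.8756  1.0004] tilt 0.0006 gap 0.0324
```

Emit:
{"method": "step_arm", "body": {
  "deltas": [
    {"x":0,"y":0,"z":0,"ax":0,"ay":0,"az":0},
    {"x":0,"y":0,"z":0,"ax":0,"ay":0,"az":0},
    {"x":0,"y":0,"z":0,"ax":0,"ay":0,"az":0}
  ]
}}

```text
time: 15.0
position: [0.4874, 0.1021, 0.1544]
orientation: [0.457, -0.54, 0.54, -0.457]
ft_force: [0.2, -5.0, 3.4]
finger_gap: 0.0323
```

```bash
python3 -c "
from go import *
for i in range(6):
  o,M=rep(); get_image('top')"
```

```text
t 15.00 z 0.1544 phi -1.736 q1 0.15 q6 1.88 axis in tool x 3.33 z 47.27 mm; F tool [ 4.9357 -3.393   1.039 ] tilt 0.0002 gap 0.0323
t 15.05 z 0.1544 phi -1.736 q1 0.15 q6 1.88 axis in tool x 3.35 z 47.22 mm; F tool [ 5.407  -3.2862 -0.0436] tilt 0.0002 gap 0.0318
t 15.10 z 0.1544 phi -1.736 q1 0.15 q6 1.88 axis in tool x 3.36 z 47.25 mm; F tool [ 5.4198 -3.6349  0.2695] tilt 0.0002 gap 0.0318
t 15.15 z 0.1544 phi -1.736 q1 0.15 q6 1.88 axis in tool x 3.33 z 47.19 mm; F tool [ 4.7162 -4.7342  0.2217] tilt 0.0002 gap 0.0324
t 15.20 z 0.1544 phi -1.736 q1 0.15 q6 1.88 axis in tool x 3.35 z 47.24 mm; F tool [ 5.9746 -4.433   1.9447] tilt 0.0002 gap 0.0324
t 15.25 z 0.1544 phi -1.736 q1 0.15 q6 1.88 axis in tool x 3.34 z 47.22 mm; F tool [ 5.8087 -3.5476  1.0528] tilt 0.0002 gap 0.0318
```

Emit:
{"method": "step_arm", "body": {
  "deltas": [
    {"x":-0.42,"y":-0.02,"z":0.05,"ax":0,"ay":0.09,"az":0}
  ]
}}

```text
time: 15.42
position: [0.4884, 0.1059, 0.1545]
orientation: [0.432, -0.56, 0.56, -0.432]
ft_force: [-1.6, -8.6, -0.8]
finger_gap: 0.0324
```

```bash
python3 -c "
from go import *
for i in range(5):
  o,M=rep(); get_image('top')"
```

```text
t 15.43 z 0.1545 phi -1.828 q1 0.15 q6 1.98 axis in tool x 2.90 z 47.43 mm; F tool [8.696  0.7901 0.6306] tilt 0.0008 gap 0.0324
t 15.47 z 0.1544 phi -1.834 q1 0.15 q6 1.99 axis in tool x 2.99 z 47.51 mm; F tool [7.3443 0.0411 1.1124] tilt 0.0009 gap 0.0317
t 15.53 z 0.1543 phi -1.829 q1 0.15 q6 1.98 axis in tool x 3.12 z 47.57 mm; F tool [ 5.206  -0.7529  1.0351] tilt 0.0009 gap 0.0317
t 15.57 z 0.1543 phi -1.827 q1 0.15 q6 1.98 axis in tool x 3.18 z 47.60 mm; F tool [ 5.3397 -1.0751 -0.7821] tilt 0.0009 gap 0.0317
t 15.62 z 0.1543 phi -1.826 q1 0.15 q6 1.98 axis in tool x 3.20 z 47.62 mm; F tool [ 5.1214 -1.0262 -0.0269] tilt 0.0009 gap 0.0317
```

The moving push is about 8.7 N against about 5.4 N free, so +3.3 N, which counts as snug. Now I'll back off to the middle of the cage and rise.

Emit:
{"method": "step_arm", "body": {
  "deltas": [
    {"x":0.25,"y":0,"z":0,"ax":0,"ay":0,"az":0},
    {"x":0.2,"y":0,"z":0,"ax":0,"ay":0,"az":0},
    {"x":0,"y":0,"z":0,"ax":0,"ay":0,"az":0}
  ]
}}

```text
time: 16.05
position: [0.4875, 0.102, 0.1545]
orientation: [-0.432, 0.56, -0.56, 0.432]
ft_force: [-0.4, -0.2, -1.0]
finger_gap: 0.032
```

```bash
python3 -c "
from go import *
o,M=rep(); shot('wrist','w9.png')"
```

```text
t 16.05 z 0.1545 phi -1.827 q1 0.15 q6 1.97 axis in tool x -1.06 z 47.27 mm; F tool [ 0.2646  1.0289 -0.3526] tilt 0.0002 gap 0.0320
```

View pics/w9.png

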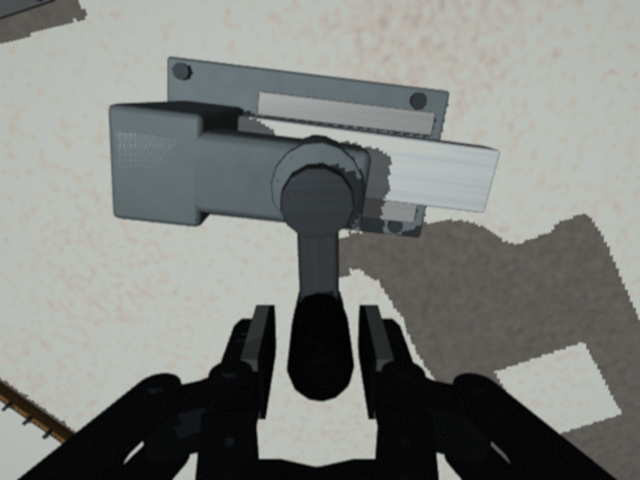

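Emit:
{"method": "step_arm", "body": {
  "deltas": [
    {"x":0,"y":-2,"z":0,"ax":0,"ay":0,"az":0},
    {"x":0,"y":-3,"z":0,"ax":0,"ay":0,"az":0},
    {"x":0,"y":-5,"z":0,"ax":0,"ay":0,"az":0},
    {"x":0,"y":-5,"z":0,"ax":0,"ay":0,"az":0},
    {"x":0,"y":-4,"z":0,"ax":0,"ay":0,"az":0}
  ]
}}

```text
time: 16.73
position: [0.4876, 0.1021, 0.3467]
orientation: [0.432, -0.56, 0.56, -0.433]
ft_force: [0.3, 0.8, 0.1]
finger_gap: 0.0316
```

Emit:
{"method": "step_arm", "body": {
  "deltas": [
    {"x":0,"y":0,"z":0,"ax":0,"ay":0,"az":0},
    {"x":0,"y":0,"z":0,"ax":0,"ay":0,"az":0},
    {"x":0,"y":0,"z":0,"ax":0,"ay":0,"az":0}
  ]
}}

```text
time: 17.1
position: [0.4869, 0.1019, 0.3433]
orientation: [-0.433, 0.56, -0.559, 0.431]
ft_force: [-0.5, -0.4, -0.6]
finger_gap: 0.032
```

```bash
python3 -c "
from go import *
import pickle
o,M=rep(); p=shot('wrist','w10.png'); pickle.dump(p,open('w10.pkl','wb')); shot('side','s10.png')
a=cv2.imread('pics/w10.png')[60:300,180:500]; cv2.imwrite('pics/w10c.png',cv2.resize(a,(800,600),interpolation=cv2.INTER_CUBIC))
a=cv2.imread('pics/s10.png')[160:320,220:400]; cv2.imwrite('pics/s10c.png',cv2.resize(a,(675,600),interpolation=cv2.INTER_CUBIC))
"
```

```text
t 17.10 z 0.3433 phi -1.827 q1 0.15 q6 1.97 axis in tool x -1.24 z 47.86 mm; F tool [ 0.5285  0.6349 -0.3676] tilt 0.0021 gap 0.0320
```

View pics/w10c.png

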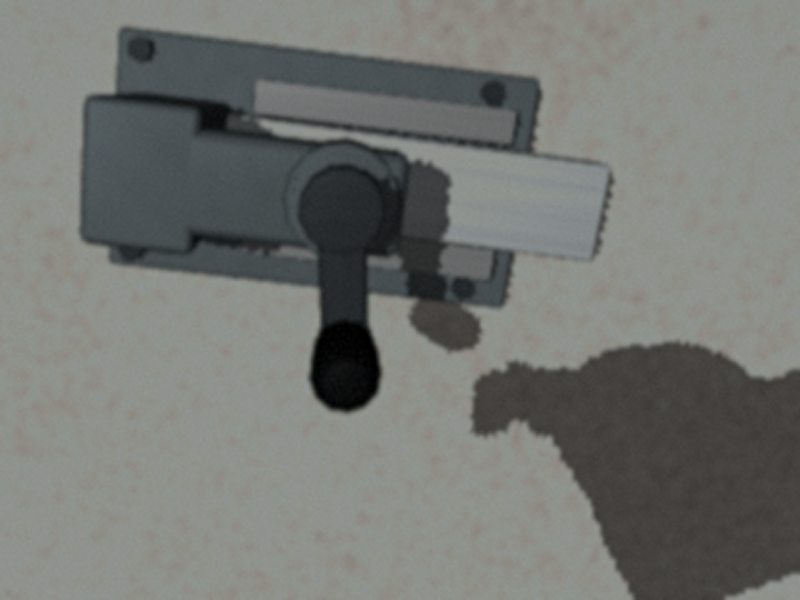

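View pics/s10c.png

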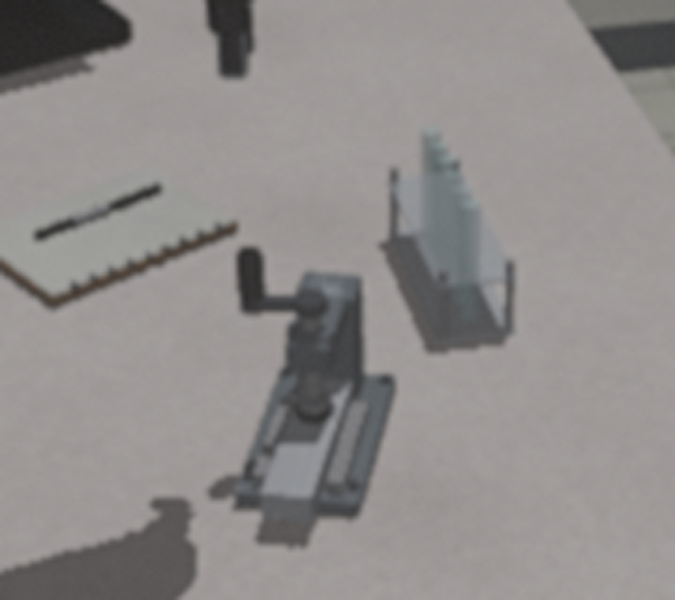

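Run:
```python
from h import *
import pickle
np.set_printoptions(precision=4,suppress=True)
p=pickle.load(open('w10.pkl','rb'));c=pickle.load(open('w4.pkl','rb'))
U=np.array([.378,.926])
x=[onz(p,u,.04) for u in((424.8,126),(416.8,163.6))];m=(x[0]+x[1])/2;print(x,m)
d=(x[1]-x[0])[:2]; print('edge angle',np.arctan2(d[1],d[0]), 'len',np.linalg.norm(d))
# base plate outer corners z .015 : w10 crop (540,80),(503,305)
y=[onz(p,(u[0]/2.5+180,u[1]/2.5+60),.015) for u in((540,80),(503,305))];print(y,'overhang',((y[0]+y[1])/2-m)[:2]@U, (y[0]-y[1])[:2])
# w4 crop (205,215)/2.5+(220,100) near corner only
z=onz(c,(205/2.5+220,215/2.5+100),.015); print('w4 corner',z)
```

```text
[array([ 0.5106, -0.0198,  0.04  ]), array([ 0.4745, -0.0049,  0.04  ])] [ 0.4926 -0.0123  0.04  ]
edge angle 2.750511891876997 len 0.03900499686729627
[array([ 0.5496, -0.0018,  0.015 ]), array([0.4589, 0.0332, 0.015 ])] overhang 0.030369231404786395 [ 0.0907 -0.035 ]
w4 corner [ 0.5488 -0.0023  0.015 ]
```

```bash
python3 -c "
from station import *
print(finish_job(), observe()['time'])"
```

```text
the job is handed in; nothing more can be done
the job is handed in; nothing more can be done
```

The bar is pushed home and clamped snug. The job was handed in at about 17 s of the 72 s allowed, but it reports no verdict.

**Bar:** I pushed it with the shut fingers. It slid at about 4 N, then the force jumped to about 32 N when it met the column. After clamping, the images show it overhanging the base plate by 30.4 mm; fully home is 30 mm, and I trust the picture to about 1 mm.

**Crank:** I turned it clockwise about 3.6 rad with the half-open fingers around the grip. The free-running push was about 5.4 N and the final moving push about 8.7 N. That is 3.3 N more, or roughly 58 N of clamping force.

**One reading that disagreed:** with the arm stopped, the push stayed at about 5 N and didn't grow with the last turn. I took that as leftover friction and relied on the moving readings. Read literally as clamping force it would be about 90 N, still below the 110 N limit.

**Letting go:** I backed the fingers off the grip to about 0 N and raised them to 0.34 m, clear of everything. The rack and notebook show no change in the last side picture. I didn't recheck the balance, but the arm never went near it.

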